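# Zero the thickness comparator on the brass master, then gauge the blue plaque

## Task

Slide the comparator's head up to the brass master plate that stands in it until the needle points at the green zero mark, and let go. Without shifting the head again, lift the master out and stand it on edge in the empty slot of the grey rack, then stand the blue plaque in the comparator in its place, fully down and flat against the fence, with the spindle bearing on it. Go gently: never drive the spindle back near the end of its 12 mm travel, do not tip a plate over, and leave the other things alone.

Things in the scene. Friction and masses are not known exactly. Their poses are not given: they have to be found in the camera images.
- comparator: Bench thickness comparator, fixed: grey base plate 220 x 84 x 12 mm, lying. Origin: centre of the base's underside. Its +x points along the rail from the grip post to the fence, z up. The fence is a dark steel block across the far (+x) end, 72 mm wide in y, its top 44 mm above the worktop.
- nest (a point): Point where a plate stands: on the base's upper side (12 mm above the worktop), in the plane of the fence's inner face, on the spindle's line. Axes as the comparator's: the fence fills +x, a plate stands on the -x side. A plate flat against the fence has its origin half its thickness on the -x side.
- head (a joint): Travel in m of the aluminium head with its dial along the rail toward the fence: 0 is fully back, 0.032 the end. It takes about 8 N to slide and stays where it is left. At 0 the shoe of the free spindle is 34 mm from the fence; the gap shrinks by the travel. Head and dial are 44 mm high at most.
- head_grip (a point): Point in the middle of the head's upright black grip post, 12 mm under its top (top 72 mm above the worktop). The post is 14 mm along the comparator's x and 22 mm along its y and stands free over 42 mm of its height; the dial's rim is 34 mm ahead of its front face. Axes as the comparator's.
- spindle (a joint): How far in m the sprung spindle is pushed back into the head: 0 free, 0.012 the stop. It pushes toward the fence with 2 N plus 0.5 N per mm. The dial stands at zero at 0.004.
- shoe (a point): Foremost line of the spindle's steel shoe, 22 mm above the worktop, 18 mm wide. The shoe has a rounded nose of 6 mm radius; its upper side slopes back 22 degrees from upright up to 45 mm above the worktop, so a plate pressed down between it and the fence pushes the spindle back.
- needle (a joint): Angle in rad of the red needle on the white dial (54 mm, face up), growing clockwise: 0 with the spindle free, 1.571 at the green zero mark; it turns 0.393 rad per mm of spindle.
- master: Brass master plate with a dark line and two dark holes, 12 mm thick (its x) x 60 mm long (y) x 85 mm tall (z), on edge. Origin: centre of its lower edge. 0.15 to 0.3 kg. At the start it stands loosely in the comparator.
- plaque: Blue plastic plaque to be gauged, 60 mm long (y) x 85 mm tall (z), on edge, 12 to 14 mm thick (x): a little thicker than the master, so on it the needle stops past zero. Origin: centre of its lower edge. About 0.1 kg. It starts in the rack.
- white_plaque: White plastic plaque of the same shape, 11.5 mm thick, standing in the rack; to be left there.
- rack: Grey slotted rack, fixed, 136 mm (x) x 80 mm (y), 34 mm high. Origin: centre of its underside. Three slots 48 mm apart along its x, each 16 mm wide, open at both ends, their floor 6 mm above the worktop; a plate stands in a slot with its thickness along the rack's x.
- slot0 (a point): Centre of the floor of one end slot (the rack's -x end).
- slot1 (a point): Centre of the floor of the middle slot.
- slot2 (a point): Centre of the floor of the other end slot (+x end), empty at the start.
- tape: Bystander: roll of beige tape, 75 mm across, 19 mm high. Origin: centre of its underside.
- pen_marker: Bystander: white and black marker pen, 141 mm long. Origin: middle of its underside.
Not all that is in view belongs to the job. Several things have the shape of the master; the one meant has the colours described above.

How it is judged (in metres and radians):
On the way, in this order (a step that is already met when the one before it is completed fails the run):
1. the head is set so that the needle stands at zero on the master, which stands flat against the fence, and the robot has let go of both (x of master in the frame of nest between -0.009 and -0.004 m and y of master in the frame of nest between -0.015 and 0.015 m and z of master in the frame of nest between -0.003 and 0.003 m and angle between master's own z axis and vertical below 0.08 rad and angle between the x axis of master and the x axis of comparator, either way round below 0.08 rad and value of joint spindle between 0.0032 and 0.0048 m and contact force between each of the fingers, the arm and comparator below 0.05 N and contact force between each of the fingers, the arm and master below 0.05 N), for 0.3 s.
2. the master stands on edge in a slot of the rack, released (z of master in the frame of rack between 0.003 and 0.01 m and y of master in the frame of rack between -0.018 and 0.018 m and x of master in the frame of rack between -0.056 and 0.056 m and angle between master's own z axis and vertical below 0.2 rad and contact force between each of the fingers, the arm and master below 0.05 N and linear speed of master below 0.01 m/s), for 0.2 s.
At the end, for the whole second after the job is handed in: Plaque on the base, upright, flat on the fence (2.5 mm, 0.08 rad), within 15 mm of the spindle line, spindle pressed back 4.6 to 6.6 mm (head still as zeroed, where the needle was within 0.3 rad of the mark); master and white plaque on edge in rack slots; all released, at rest (all of step 2 and x of plaque in the frame of nest between -0.009 and -0.004 m and y of plaque in the frame of nest between -0.015 and 0.015 m and z of plaque in the frame of nest between -0.003 and 0.003 m and angle between plaque's own z axis and vertical below 0.08 rad and angle between the x axis of plaque and the x axis of comparator, either way round below 0.08 rad and value of joint spindle between 0.0046 and 0.0066 m and z of white_plaque in the frame of rack between 0.003 and 0.01 m and y of white_plaque in the frame of rack between -0.018 and 0.018 m and x of white_plaque in the frame of rack between -0.056 and 0.056 m and angle between white_plaque's own z axis and vertical below 0.2 rad and linear speed of plaque below 0.01 m/s and contact force between each of the fingers, the arm and comparator below 0.05 N and contact force between each of the fingers, the arm and plaque below 0.05 N); the robot touches nothing.
It fails at once if the spindle is driven back more than 10 mm, near the end of its travel (value of joint spindle above 0.01 m).
It fails at once if a plate is tipped over (angle between any of master, plaque, white_plaque's own z axis and vertical above 0.8 rad).
It fails at once if the white plaque is shifted by more than 20 mm or a bystander by more than 30 mm (distance of white_plaque from where it was at the start of the episode above 0.02 m or distance of any of tape, pen_marker from where it was at the start of the episode above 0.03 m).
It also fails if it takes over 54 s, if anything falls off the work surface, if the arm or the gripper's body presses on something with over 40 N, if the wrist force passes 120 N, or if a joint passes its speed limit or range.

## Robot

A 6-joint arm with a two-finger parallel gripper is mounted at the origin on a cart in front of the work surface, level with it; the furniture and walls round the work are solid. World frame = base frame: x ahead of the robot, y to its left, z up, the work surface at z = 0. Lengths are in mm, angles in rad, forces in N, time in s.
With the tool pointing down it reaches from about 300 to 850 mm from the base axis. Payload 4.2 kg.
Tool frame: the origin (TCP) lies between the finger pads; the fingertips stand 14 mm ahead of it and the grasp point (between the pads) lies 5 mm behind it; z points along the fingers, y is the line along which they close (so a half turn about z gives the same grasp; the last joint's range is limited). The gripper opens to 91 mm and grips with 3 to 60 N. Pads are 32 mm wide; open, the fingers measure 118 mm over their backs; the gripper's body (76 mm by 178 mm) begins 60 mm behind the grasp point.
Start: joints at [1.149, 0.32, 1.565, -0, 1.257, -0.02], TCP at [224.872, 529.221, 227.976] pointing down, gripper open.
Joint ranges: [-3.11, 3.11], [-0.84, 2.01], [0.21, 2.61], [-1.34, 4.49], [0.05, 2.63], [-2.56, 2.56]. Speed limits (rad/s): [2.57, 2.57, 3.14, 3.14, 3.14, 3.14].

## Interface

Orientations are given as a rotation vector (axis times angle).
In Python, from rig import arm gives the robot as it stands.
- The arm moves only by the tool step_arm, never from a script. Its argument "increments" is a list of rows, each a list of 3 entries, a list of its own where there are three numbers: the shift along the tool's x, y, z in mm, then the turn, a rotation vector about the tool's x, y, z in degrees, then the opening, from 0 (shut) to 1 (fully open). A call has 1 to 10 rows; each row shifts and turns the commanded pose from where the row before left it, along the tool's axes as they then stand; what a row does not reach is not made up. A row lasts 1/8 s, in which the tool goes at most 62.5 mm and 10.7 degrees, less where a joint would pass 70% of its speed; a pose out of reach is approached as far as the arm can. A call with a gripper value outside its range is refused whole. The fingers move at their own pace and stop on an object; the grip force is fixed at half the most. Time passes only in rows, so rows that do not move let the fingers close. It gives the time, the measured TCP pose, the force, the opening and the grip force at its end, in the units of the state.
- arm.read_state(): the state, without advancing time (a new reading comes with each control period).
- arm.camera(name): name is "scene" or "top" or "wrist"; returns the picture (420x560x3 uint8, red, green, blue); there is no depth.
- arm.camera_params(name): a dict with "K" (3x3 intrinsics, pixels), "world_from_camera" (4x4, takes a point from camera to world coordinates). Camera axes: x right, y down, z forward; pixel columns grow to the right and rows downward; lengths in mm; the calibration is good to about 2 mm. A picture is of the moment at which its call begins: read the wrist's pose just before it. camera_params takes no time and is no camera call; for the wrist camera it gives the pose at the moment of the call.
- arm.hand_in(): hands the job in; it is judged then, once.
The state is a dict: "t": time; "qpos": joint angles; "qvel": joint speeds; "tau": joint torques, N m; "position": TCP position; "eef_rot": TCP orientation; "ft_force": force on the tool from outside, world axes, zero at the start; "moment": the same for the moment, N m; "gripper_width": opening from 0.0 (shut) to 1.0 (fully open); "grasp_force": force on a finger pad.
Only numpy, scipy, OpenCV 4.12 (cv2) and the standard library are available. Lean on these libraries where they do the work, as an engineer would, in place of code of your own. Each camera call takes 0.05 s, during which the arm holds its last target. There are 200 camera calls.

## Working session

There is one attempt and no reset: what is moved stays moved. The work goes in short steps, Python scripts to look and compute and a tool call to move; the robot and the scene stay as the last step left them, time stands still between calls to the robot, and variables do not carry over. Pictures are saved under pics/ and viewed, at most 12 in all, crops included, and the job is handed in when it is done.

Besides the shell and the picture viewer there is one more tool, called as name([rows], argument=value, ...), one row to a line, values as JSON. step_arm: Moves the arm, as the interface text tells. Its arguments: {"type":"object","properties":{"increments":{"type":"array","items":{"type":"array"}}},"required":["increments"]}

```bash
mkdir -p pics; ls
python3 - <<'E'
from rig import arm
import cv2,numpy as np
s=arm.read_state();print(s['t'],s['position'],s['eef_rot'])
for n in ['scene','top']:
    im=arm.camera(n);cv2.imwrite(f'pics/{n}0.png',im[:,:,::-1])
    p=arm.camera_params(n);print(n,np.round(p['K'],1).tolist(),np.round(p['world_from_camera'],3).tolist())
E
```

```text
pics
0.0 [224.65214919 528.76717553 227.11486408] [-6.26803836e-01 -3.07801783e+00  2.76822444e-03]
scene [[448.1, 0.0, 274.3], [0.0, 448.1, 210.6], [0.0, 0.0, 1.0]] [[-0.395, -0.608, 0.688, -74.935], [-0.918, 0.269, -0.29, 73.634], [-0.009, -0.747, -0.665, 668.431], [0.0, 0.0, 0.0, 1.0]]
top [[496.3, 0.0, 271.0], [0.0, 496.3, 208.0], [0.0, 0.0, 1.0]] [[-0.019, -0.989, 0.144, 365.048], [-1.0, 0.017, -0.013, -202.932], [0.01, -0.144, -0.99, 1155.209], [0.0, 0.0, 0.0, 1.0]]
```

View pics/scene0.png

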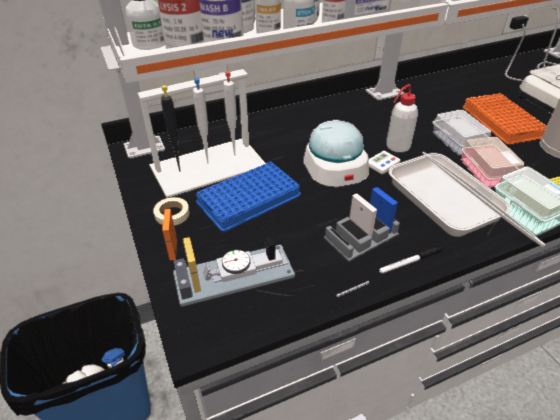

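View pics/top0.png

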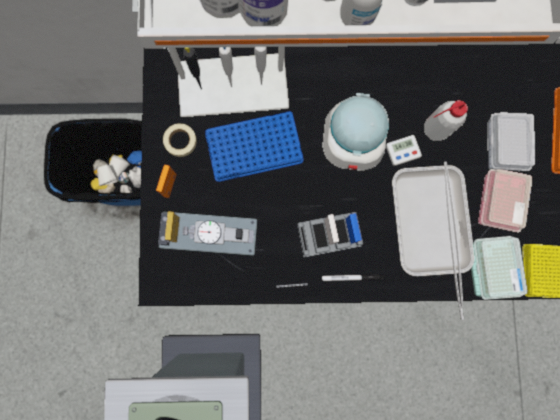

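The scene image shows the comparator at (235,270), with the fence on the left, the brass master at (192,265) and the grip post at (272,252). The rack is at (362,230): its left slot is empty, white is in the middle and blue on the right. The orange plate at (170,235) is a decoy. I'll zoom in for measurements.

```bash
cat > h.py <<'E'
import numpy as np,cv2
from rig import arm
def ray(cam,uv,z,P=None):
    P=P or arm.camera_params(cam);T=P['world_from_camera'];K=P['K']
    uv=np.atleast_2d(uv).astype(float)
    d=np.c_[uv,np.ones(len(uv))]@np.linalg.inv(K).T@T[:3,:3].T
    o=T[:3,3];return o+d*((z-o[2])/d[:,2])[:,None]
def proj(cam,X,P=None):
    P=P or arm.camera_params(cam);T=np.linalg.inv(P['world_from_camera'])
    c=np.atleast_2d(X)@T[:3,:3].T+T[:3,3];c=c@P['K'].T;return c[:,:2]/c[:,2:]
E
python3 - <<'E'
import cv2,numpy as np
t=cv2.imread('pics/top0.png');s=cv2.imread('pics/scene0.png')
def c(im,x,y,w=100,h=75): return cv2.resize(im[y:y+h,x:x+w],(400,300),interpolation=cv2.INTER_CUBIC)
cv2.imwrite('pics/c0.png',np.vstack([np.hstack([c(t,158,195),c(t,280,195)]),np.hstack([c(s,165,205,140,105),c(s,315,180)])]))
E
```

```text
(no output)
```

View pics/c0.png

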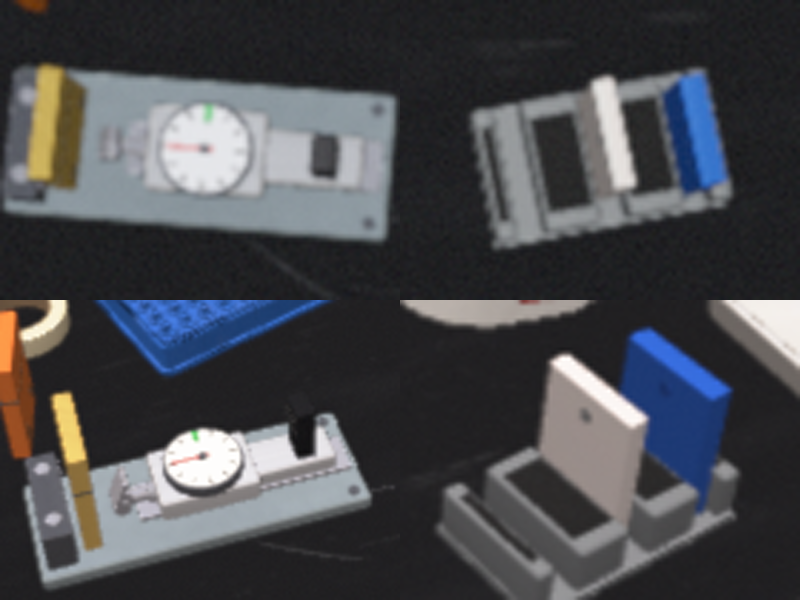

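Comparator (top, crop): base corners (12,68), (396,94), (385,240), (5,212). Post top is at about (325,140), and the master top runs (38,66) to (30,180). The master stands a little off the fence. Rack corners: (472,110), (705,70), (732,205), (495,248).

Run:
```python
from h import *
np.set_printoptions(suppress=True,precision=1)
P=arm.camera_params('top')
f=lambda l,o,z:ray('top',(np.array(l)-[o,0])/4.-0.375+[158+(122 if o else 0),195],z,P)
b=f([(12,68),(396,94),(385,240),(5,212)],0,12);print('base',b,b.mean(0));
for i in range(4): d=b[(i+1)%4]-b[i];print(np.linalg.norm(d),np.degrees(np.arctan2(d[1],d[0])))
r=f([(472,110),(705,70),(732,205),(495,248)],400,34);print('rack',r,r.mean(0))
for i in range(4): d=r[(i+1)%4]-r[i];print(np.linalg.norm(d),np.degrees(np.arctan2(d[1],d[0])))
print('post',f([(325,143)],0,72)); print('fencetop outer/inner',f([(20,67),(5,197),(31,187)],0,44))
print('master top',f([(36,64),(62,69),(27,180),(50,184)],0,97))
print('white top',f([(590,76),(610,74),(635,187),(614,191)],400,91))
print('blue top',f([(682,72),(705,68),(727,185),(708,189)],400,91))
# scene crops
P2=arm.camera_params('scene')
g=lambda l:np.array(l,float)*[.35,.35]+[165,205]-0.3
print('scene base',ray('scene',g([(345,415-300),(370,494-300),(45,585-300)]),12,P2))
print('scene post top',ray('scene',g([(298,400-300)]),72,P2))
print('scene master top',ray('scene',g([(52,396-300),(72,394-300),(80,487-300),(92,485-300)]),97,P2))
```

```text
base [[ 526.6   38.4   12. ]
 [ 507.6 -184.    12. ]
 [ 423.3 -176.5   12. ]
 [ 443.3   41.3   12. ]] [475.2 -70.2  12. ]
223.209299192407 -94.89087212555505
84.63291691437028 174.90011689924754
218.67826891018245 84.76699923056093
83.4336784674064 -1.9874069207968612
rack [[ 494.1 -277.5   34. ]
 [ 514.8 -411.2   34. ]
 [ 437.5 -423.2   34. ]
 [ 415.7 -288.4   34. ]] [ 465.5 -350.1   34. ]
135.3086149721334 -81.21208743590563
78.19380885445611 -171.19412165870648
136.5372308837574 99.18691135843275
79.15372979706453 7.918684478249459
post [[ 473.8 -145.8   72. ]]
fencetop outer/inner [[522.6  27.1  44. ]
 [449.4  34.5  44. ]
 [454.8  20.1  44. ]]
master top [[516.6   7.6  97. ]
 [513.6  -6.4  97. ]
 [454.3  11.7  97. ]
 [451.9  -0.6  97. ]]
white top [[ 505.  -338.1   91. ]
 [ 505.9 -349.    91. ]
 [ 444.4 -360.2   91. ]
 [ 442.5 -348.8   91. ]]
blue top [[ 506.3 -388.1   91. ]
 [ 508.3 -400.7   91. ]
 [ 444.6 -409.8   91. ]
 [ 442.6 -399.4   91. ]]
scene base [[ 499.5 -191.9   12. ]
 [ 426.2 -177.    12. ]
 [ 440.9   40.6   12. ]]
scene post top [[ 471.7 -145.1   72. ]]
scene master top [[514.5   4.4  97. ]
 [511.1  -7.6  97. ]
 [434.4   8.5  97. ]
 [433.1   1.6  97. ]]
```

step_arm([
  [[-37.5,-40.4,0],[0,0,0],1],
  [[-37.5,-40.4,0],[0,0,0],1],
  [[-37.5,-40.4,0],[0,0,0],1],
  [[-37.5,-40.4,0],[0,0,0],1],
  [[-37.5,-40.4,0],[0,0,0],1],
  [[-37.5,-40.4,0],[0,0,0],1],
  [[-37.5,-40.4,0],[0,0,0],1],
  [[-37.5,-40.4,0],[0,0,0],1],
  [[-37.5,-40.4,0],[0,0,0],1],
  [[-37.5,-40.4,0],[0,0,0],1],
])

```text
t: 1.35
position: [412.2, 9.0, 227.9]
eef_rot: [0.627, 3.078, 0.001]
ft_force: [0.5, -1.0, -1.0]
gripper_width: 0.999
grasp_force: 0.0
```

step_arm([
  [[-37.5,-40.4,0],[0,0,0],1],
  [[-37.5,-40.4,0],[0,0,0],1],
  [[-37.5,-40.4,0],[0,0,0],1],
  [[0,0,0],[0,0,10.3],1],
  [[0,0,0],[0,0,10.3],1],
  [[0,0,0],[0,0,10.3],1],
  [[0,0,0],[0,0,10.3],1],
  [[0,0,0],[0,0,10.3],1],
  [[0,0,0],[0,0,10.3],1],
  [[0,0,0],[0,0,10.2],1],
])

```text
t: 2.6
position: [467.9, -144.7, 227.5]
eef_rot: [-2.322, -2.115, 0.001]
ft_force: [-0.4, 0.5, 0.1]
gripper_width: 1.001
grasp_force: 0.0
```

```bash
cat >> h.py <<'E'
from scipy.spatial.transform import Rotation as Rn
np.set_printoptions(suppress=True,precision=2)
def delta(target,head):
    """tool-frame shift to a world target, and turn about tool z for tool-y heading (deg), mod 180"""
    s=arm.read_state();R=Rn.from_rotvec(s['eef_rot']).as_matrix()
    h=np.degrees(np.arctan2(R[1,1],R[0,1]));turn=(h-head+90)%180-90
    print('t %.2f'%s['t'],'pos',s['position'],'yhead %.2f tilt %s'%(h,R[:2,2]),'q6 %.2f'%s['qpos'][5],'F',s['ft_force'],'w %.3f g %.1f'%(s['gripper_width'],s['grasp_force']))
    print('shift',R.T@(np.array(target)-s['position']),'turn %.2f'%turn)
E
python3 - <<'E'
from h import *
delta([468,-145.5,55],-5)
cv2.imwrite('pics/w1.png',arm.camera('wrist')[:,:,::-1])
P=arm.camera_params('wrist');print(P['K'],P['world_from_camera'])
E
```

```text
t 2.60 pos [ 467.86 -144.7   227.52] yhead -5.36 tilt [-0.  0.] q6 -0.23 F [-0.35  0.49  0.07] w 1.001 g 0.0
shift [ -0.83   0.38 172.52] turn -0.36
[[291.93   0.   282.9 ]
 [  0.   291.93 204.5 ]
 [  0.     0.     1.  ]] [[  1.    -0.09  -0.02 475.62]
 [ -0.1   -0.97  -0.23 -79.24]
 [ -0.     0.24  -0.97 383.3 ]
 [  0.     0.     0.     1.  ]]
```

View pics/w1.png

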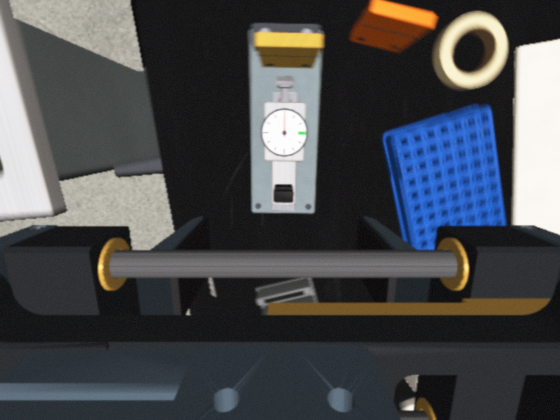

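Wrist view: the comparator lies along the image. The dial centre is at (284,132), with the needle pointing up (free) and the green mark at 3 o'clock. The post is at (283,188), the master top at (288,42). Refining with masks.

Run:
```python
from h import *
P=arm.camera_params('wrist')
im=cv2.imread('pics/w1.png').astype(int);g=im.sum(2)/3
# base left/right edges by column threshold on rows 90..205 (z=12)
L,Rr=[],[]
for r in range(75,205,5):
    c=np.where(g[r,235:335]>75)[0]+235; L.append((c[0]-.5,r)); Rr.append((c[-1]+.5,r))
for e in(L,Rr):
    w=ray('wrist',e,12,P);k=np.polyfit(w[:,1],w[:,0],1);print('heading',np.degrees(np.arctan2(1,k[0])),'x at y=-70',np.polyval(k,-70),'x at -145',np.polyval(k,-145),np.abs(np.polyval(k,w[:,1])-w[:,0]).max())
print(np.round(g[176:216,283]).astype(int)); print(np.round(g[186,265:302]).astype(int));print(np.round(g[196,265:302]).astype(int))
hsv=cv2.cvtColor(im.astype(np.uint8),cv2.COLOR_BGR2HSV)
m=cv2.inRange(hsv,(18,120,150),(32,255,255));m[:, :240]=0;m[:,340:]=0;m[90:]=0
print('master top',cv2.minAreaRect(np.argwhere(m>0)[:,::-1].astype(np.float32)))
c,wh,a=cv2.minAreaRect(np.argwhere(m>0)[:,::-1].astype(np.float32));print(ray('wrist',cv2.boxPoints((c,wh,a)),97,P))
```

```text
heading 83.78412512015176 x at y=-70 434.8215131660607 x at -145 426.6528797993638 0.6221094783182366
heading 83.34152867305662 x at y=-70 519.8067815390008 x at -145 511.05141283320387 0.6992896326358959
[233 233 233 232 233 232 232 216 125  35  28  51  51  37  27  40  57  52
  49  48  43  45  40  37  40  48 121 203 206 198 196 196 194 193 188 174
 138  67  32  25]
[170 168 171 171 168 170 179 198 208 162  79  33  26  28  26  25  30  25
  28  29  31  29  30  25  22  30  71 148 200 210 188 171 168 173 171 177
 174]
[171 171 174 174 172 173 180 183 141  68  38  42  42  42  42  46  43  42
  43  46  47  50  49  50  51  56  48  88 164 194 185 172 172 174 170 169
 172]
master top ((288.8770446777344, 39.55072784423828), (68.083251953125, 14.670318603515625), 1.5481575727462769)
[[457.53  -1.23  97.  ]
 [459.29  10.41  97.  ]
 [518.94   3.05  97.  ]
 [517.81  -8.68  97.  ]]
```

Run:
```python
from h import *
P=arm.camera_params('wrist')
print(ray('wrist',[(282.8,195.3),(282.8,188.8),(282.8,201.8),(273.5,196),(292.2,196)],72,P))
delta([468,-145.5,55],-6)
```

```text
[[ 468.63 -144.24   72.  ]
 [ 469.34 -137.09   72.  ]
 [ 467.92 -151.48   72.  ]
 [ 458.47 -144.03   72.  ]
 [ 478.75 -146.02   72.  ]]
t 2.65 pos [ 467.93 -144.69  227.54] yhead -5.57 tilt [-0.  0.] q6 -0.23 F [ 0.06 -0.29 -0.21] w 0.996 g 0.0
shift [ -0.86   0.28 172.54] turn 0.43
```

step_arm([
  [[0,0.6,55],[0,0,0.4],0.6],
  [[0,0,55],[0,0,0],0.6],
  [[0,0,42],[0,0,0],0.6],
  [[0,0,20],[0,0,0],0.5],
  [[0,0,0],[0,0,0],0.4],
  [[0,0,0],[0,0,0],0],
  [[0,0,0],[0,0,0],0],
  [[0,0,0],[0,0,0],0],
  [[0,0,0],[0,0,0],0],
  [[0,0,0],[0,0,0],0],
])

```text
t: 3.9
position: [467.9, -144.9, 56.8]
eef_rot: [-2.323, -2.114, 0.001]
ft_force: [-4.2, 0.0, 6.8]
gripper_width: 0.239
grasp_force: 30.0
```

Run:
```python
from h import *
delta([468,-145.5,55],-6)
```

```text
t 3.90 pos [ 467.87 -144.88   56.84] yhead -5.39 tilt [-0. -0.] q6 -0.23 F [-4.15  0.01  6.76] w 0.239 g 30.0
shift [-0.61  0.19  1.84] turn 0.61
```

step_arm([
  [[3,0,0],[0,0,0],0],
  [[4,0,0],[0,0,0],0],
  [[3,0,0],[0,0,0],0],
  [[2,0,0],[0,0,0],0],
  [[2,0,0],[0,0,0],0],
  [[2,0,0],[0,0,0],0],
  [[2,0,0],[0,0,0],0],
  [[2,0,0],[0,0,0],0],
  [[2,0,0],[0,0,0],0],
  [[1,0,0],[0,0,0],0],
])

```text
t: 5.15
position: [469.8, -124.3, 56.9]
eef_rot: [2.32, 2.115, -0.006]
ft_force: [-6.1, -11.0, 5.3]
gripper_width: 0.238
grasp_force: 30.0
```

Run:
```python
from h import *
delta([468,-145.5,55],-6)
w=arm.camera('wrist')[:,:,::-1];cv2.imwrite('pics/w2.png',w);cv2.imwrite('pics/t2.png',arm.camera('top')[:,:,::-1])
t=cv2.imread('pics/t2.png')[180:255,150:250]
cv2.imwrite('pics/c2.png',np.hstack([cv2.resize(w,(400,300)),cv2.resize(t,(400,300),interpolation=cv2.INTER_CUBIC)]))
```

```text
t 5.15 pos [ 469.82 -124.34   56.88] yhead -5.27 tilt [-0. -0.] q6 -0.18 F [ -6.13 -11.01   5.34] w 0.238 g 30.0
shift [-21.23   0.13   1.97] turn 0.73
```

View pics/c2.png

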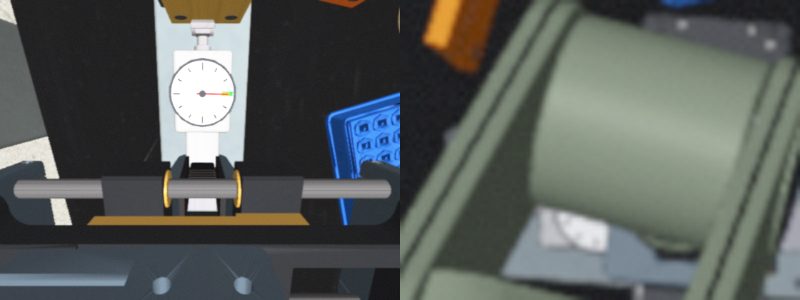

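The needle is already almost at the green mark after 20.6 mm, at (215,93) in the half-size view. Next: measure the needle angle precisely and check from the scene camera that the master is seated on the fence.

```bash
cat >> h.py <<'E'
def needle(im,cam='wrist',box=None,z=40,P=None):
    """needle and green mark heading about the dial centre, world plane z; im is RGB"""
    hsv=cv2.cvtColor(im,cv2.COLOR_RGB2HSV);x0,y0,x1,y1=box
    M=np.zeros(im.shape[:2],bool);M[y0:y1,x0:x1]=1
    S=(hsv[...,1]>90)&(hsv[...,2]>90)&M
    red=S&((hsv[...,0]<9)|(hsv[...,0]>171));gr=S&(hsv[...,0]>45)&(hsv[...,0]<80)
    wh=(M&(hsv[...,1]<25)&(hsv[...,2]>225)).astype(np.uint8)
    pt=lambda m:ray(cam,np.argwhere(m)[:,::-1],z,P)[:,:2]
    R,G=pt(red),pt(gr);g=G.mean(0)
    c,e=R.mean(0),np.linalg.svd(R-R.mean(0))[2][0]
    return R,G,c,g,np.degrees(np.arctan2(e[1],e[0]))
E
python3 - <<'E'
from h import *
im=cv2.imread('pics/w2.png')[:,:,::-1].copy();P=arm.camera_params('wrist')
R,G,c,g,a=needle(im,box=(235,85,335,180),P=P)
print(len(R),len(G),'needle c',c,'axis',a,'green',g)
s=arm.camera('scene')[:,:,::-1];cv2.imwrite('pics/s2.png',s)
cv2.imwrite('pics/c3.png',np.hstack([cv2.resize(im[80:185,215:355,::-1],(400,300),interpolation=cv2.INTER_CUBIC),cv2.resize(s[205:310,165:305],(400,300),interpolation=cv2.INTER_CUBIC)]))
E
```

```text
35 19 needle c [485.3  -58.19] axis -6.319844294016077 green [499.76 -59.44]
```

View pics/c3.png

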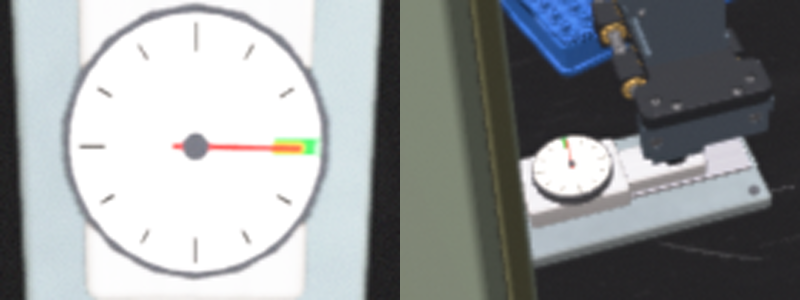

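Needle and green mark coincide. Unload the arm before letting go (back the command off about 2 mm; head friction holds it).

step_arm([
  [[-1,0,0],[0,0,0],0],
  [[-1,0,0],[0,0,0],0],
  [[0,0,0],[0,0,0],0],
])

```text
t: 5.68
position: [469.8, -124.4, 56.8]
eef_rot: [-2.323, -2.114, 0.002]
ft_force: [-4.9, -1.9, 6.6]
gripper_width: 0.239
grasp_force: 30.0
```

Run:
```python
from h import *
delta([468,-145.5,55],-6)
P=arm.camera_params('wrist');im=arm.camera('wrist')
R,G,c,g,a=needle(im,box=(235,85,335,180),P=P)
print(len(R),len(G),'needle c',c,'axis',a,'green',g)
```

```text
t 5.67 pos [ 469.8  -124.36   56.84] yhead -5.39 tilt [-0. -0.] q6 -0.19 F [-4.87 -1.94  6.56] w 0.239 g 30.0
shift [-21.22   0.19   1.85] turn 0.61
61 44 needle c [486.92 -59.05] axis -9.653024811524835 green [497.75 -59.04]
```

step_arm([
  [[0,0,0],[0,0,0],0.5],
  [[0,0,0],[0,0,0],0.5],
  [[0,0,0],[0,0,0],0.5],
  [[0,0,-30],[0,0,0],0.5],
  [[0,0,-50],[0,0,0],0.5],
  [[0,0,-50],[0,0,0],0.5],
  [[0,0,-30],[0,0,0],0.5],
])

```text
t: 6.6
position: [471.7, -124.1, 218.6]
eef_rot: [2.321, 2.112, 0.004]
ft_force: [0.8, 0.7, -0.3]
gripper_width: 0.501
grasp_force: 0.0
```

Run:
```python
from h import *
delta([468,-145.5,55],-6)
P=arm.camera_params('wrist');im=arm.camera('wrist')
cv2.imwrite('pics/w4.png',im[:,:,::-1])
R,G,c,g,a=needle(im,box=(245,60,335,210),P=P)
print(len(R),len(G),'needle c',c,'axis',a,'green',g)
cv2.imwrite('pics/c4.png',cv2.resize(im[0:210,210:370,::-1],(455,600),interpolation=cv2.INTER_CUBIC))
```

```text
t 6.60 pos [ 471.68 -124.09  218.59] yhead -5.41 tilt [ 0. -0.] q6 -0.19 F [ 0.82  0.7  -0.3 ] w 0.501 g 0.0
shift [-21.58  -2.29 163.59] turn 0.59
4 11 needle c [489.33 -59.44] axis -10.837527127769693 green [497.64 -59.18]
```

View pics/c4.png

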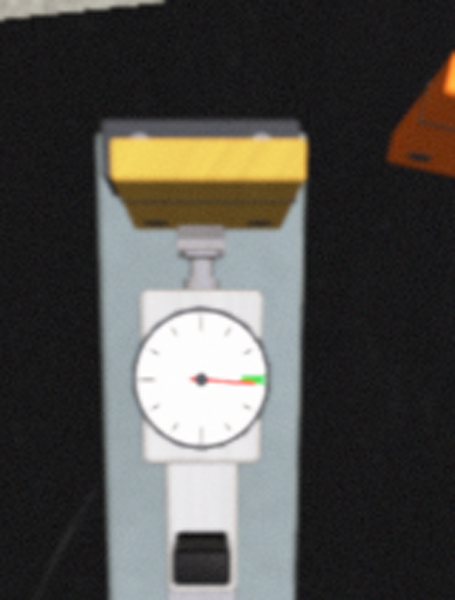

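Needle about 3–4° past green (≈0.15 mm), well within tolerance. The master sits square against the fence and the robot has released it. Now I'll locate the master top.

Run:
```python
from h import *
P=arm.camera_params('wrist')
w=ray('wrist',np.array([(109,137),(306,138),(305,181),(110,181)])/2.845-.3+[210,0],97,P);print(w,w.mean(0))
for i in range(4):d=w[(i+1)%4]-w[i];print(np.linalg.norm(d),np.degrees(np.arctan2(d[1],d[0])))
c=w.mean(0);delta([c[0],c[1],80],84)
```

```text
[[458.37  15.83  97.  ]
 [518.61   9.93  97.  ]
 [517.48  -2.19  97.  ]
 [457.14   3.46  97.  ]] [487.9    6.76  97.  ]
60.52989239341956 -5.5885487760333294
12.174569432944155 -95.31708057987808
60.603290397320485 174.65302885725745
12.429964463139896 84.34149641972716
t 6.65 pos [ 473.4  -124.57  221.82] yhead -5.41 tilt [ 0.01 -0.  ] q6 -0.19 F [ 0.91 -0.67  2.58] w 0.500 g 0.0
shift [132.34   0.62 141.62] turn -89.41
```

step_arm([
  [[44.1,0.2,0],[0,0,0],0.5],
  [[44.1,0.2,0],[0,0,0],0.5],
  [[44.1,0.2,0],[0,0,0],0.5],
  [[0,0,5],[0,0,10.4],0.45],
  [[0,0,10],[0,0,10.4],0.45],
  [[0,0,10],[0,0,10.4],0.45],
  [[0,0,10],[0,0,10.4],0.45],
  [[0,0,10],[0,0,10.4],0.45],
  [[0,0,10],[0,0,10.4],0.45],
  [[0,0,5],[0,0,10.4],0.45],
])

```text
t: 7.9
position: [483.4, 7.8, 154.9]
eef_rot: [-3.126, -0.313, 0.002]
ft_force: [0.9, 0.0, 0.2]
gripper_width: 0.447
grasp_force: 0.0
```

step_arm([
  [[0,0,0],[0,0,10.4],0.45],
  [[0,0,0],[0,0,7],0.45],
  [[0,0,0],[0,0,0],0.45],
  [[0,0,0],[0,0,0],0.45],
])

```text
t: 8.4
position: [483.7, 7.8, 155.7]
eef_rot: [-3.138, 0.151, 0.001]
ft_force: [-0.7, 0.6, -0.1]
gripper_width: 0.452
grasp_force: 0.0
```

Run:
```python
from h import *
delta([487.9,6.8,80],84.4)
```

```text
t 8.40 pos [483.74   7.78 155.7 ] yhead -95.52 tilt [-0.  0.] q6 1.66 F [-0.74  0.63 -0.14] w 0.452 g 0.0
shift [ 4.26  0.58 75.7 ] turn 0.08
```

step_arm([
  [[4.2,0.6,30],[0,0,0],0.45],
  [[0,0,30],[0,0,0],0.45],
  [[0,0,16],[0,0,0],0.45],
  [[0,0,0],[0,0,0],0.45],
  [[0,0,0],[0,0,0],0],
  [[0,0,0],[0,0,0],0],
  [[0,0,0],[0,0,0],0],
  [[0,0,0],[0,0,0],0],
])

```text
t: 9.4
position: [488.3, 6.7, 80.5]
eef_rot: [-3.138, 0.153, -0.002]
ft_force: [0.5, 0.3, 2.7]
gripper_width: 0.132
grasp_force: 30.0
```

Run:
```python
from h import *
delta([487.9,6.8,80],84.4)
```

```text
t 9.40 pos [488.29   6.68  80.53] yhead -95.60 tilt [ 0. -0.] q6 1.66 F [0.47 0.28 2.73] w 0.132 g 30.0
shift [-0.4  -0.08  0.52] turn 0.00
```

step_arm([
  [[0,0,-10],[0,0,0],0],
  [[0,0,-20],[0,0,0],0],
  [[0,0,-40],[0,0,0],0],
  [[0,0,-40],[0,0,0],0],
  [[0,20,-20],[0,0,0],0],
  [[0,50,0],[0,0,0],0],
  [[0,60,0],[0,0,0],0],
  [[0,60,0],[0,0,0],0],
  [[0,60,0],[0,0,0],0],
  [[0,40,0],[0,0,0],0],
])

```text
t: 10.65
position: [458.7, -284.3, 210.1]
eef_rot: [3.138, -0.157, -0.0]
ft_force: [0.4, -0.0, -2.6]
gripper_width: 0.129
grasp_force: 30.0
```

step_arm([
  [[0,21,0],[0,0,-7],0],
  [[0,0,0],[0,0,-7.5],0],
  [[0,0,0],[0,0,0],0],
  [[0,0,0],[0,0,0],0],
])

```text
t: 11.15
position: [457.4, -302.5, 210.0]
eef_rot: [-3.132, -0.241, 0.0]
ft_force: [0.7, -0.1, -2.1]
gripper_width: 0.129
grasp_force: 30.0
```

Run:
```python
from h import *
delta([458.1,-302.7,80],98.9)
P=arm.camera_params('wrist');w=arm.camera('wrist')[:,:,::-1];cv2.imwrite('pics/w5.png',w)
t=arm.camera('top')[:,:,::-1];cv2.imwrite('pics/t5.png',t)
np.savez('P5.npz',K=P['K'],T=P['world_from_camera'])
cv2.imwrite('pics/c5.png',w)
```

```text
t 11.15 pos [ 457.37 -302.48  210.  ] yhead -81.21 tilt [-0.  0.] q6 0.81 F [ 0.66 -0.11 -2.07] w 0.129 g 30.0
shift [  0.71   0.37 130.  ] turn -0.11
```

View pics/c5.png

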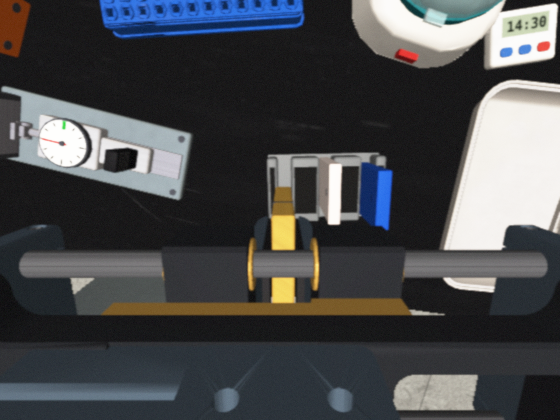

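The wrist view shows the rack at (325,190), with the empty slot at (285,170) just ahead of the held master, white at (331,190) and blue at (375,195). Zooming in to fit the slot.

Run:
```python
import cv2
w=cv2.imread('pics/w5.png');cv2.imwrite('pics/c6.png',cv2.resize(w[145:235,260:400],(784,504),interpolation=cv2.INTER_CUBIC))
```

```text
(no output)
```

View pics/c6.png

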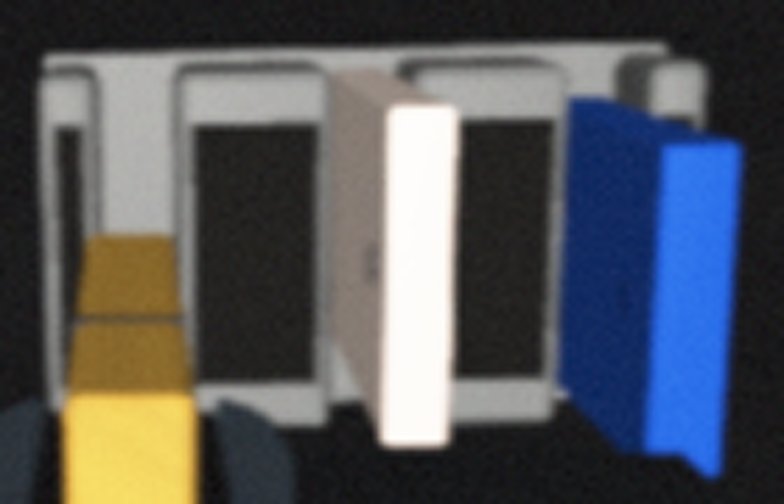

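Run:
```python
from h import *
d=np.load('P5.npz');P=dict(K=d['K'],world_from_camera=d['T'])
f=lambda l,z:ray('wrist',np.array(l)/5.6-.41+[260,145],z,P)[:,:2]
h=lambda a,b:np.degrees(np.arctan2(*(b-a)[::-1]))
b1=f([(179,68),(325,68),(327,420),(196,418)],34);print('block1',b1,b1.mean(0),[np.linalg.norm(b1[i]-b1[i-1]) for i in range(4)],h(b1[1],b1[0]),h(b1[2],b1[1])+90)
b2=f([(404,66),(563,62),(553,418)],34);print('block2',b2,h(b2[1],b2[0]))
lw=f([(45,72),(97,72)],34);print('lw',lw, 'slot2 width',np.linalg.norm(lw[1]-b1[0]))
print('corner row heading',h(b2[1],lw[0]))
print('floor outline',f([(42,50),(670,42)],6))
w=f([(388,105),(458,105),(450,445),(380,445)],91);print('white',w,w.mean(0),h(w[1],w[0]),h(w[3],w[0])-90)
b=f([(662,142),(742,145),(718,475),(645,455)],91);print('blue',b,b.mean(0),[np.linalg.norm(b[i]-b[i-1]) for i in range(4)],h(b[3],b[0]),h(b[2],b[1]))
```

```text
block1 [[ 499.98 -306.16]
 [ 504.44 -335.14]
 [ 431.97 -348.82]
 [ 428.19 -321.36]] [ 466.15 -327.87] [np.float64(73.38472465825896), np.float64(29.323987571111925), np.float64(73.75147112163471), np.float64(27.720353852664534)] 98.74660978494782 100.69085364391992
block2 [[ 507.24 -350.75]
 [ 512.88 -382.13]
 [ 439.67 -395.98]] 100.17411880518782
lw [[ 495.1  -279.67]
 [ 496.69 -290.  ]] slot2 width 16.49330636441606
corner row heading 99.84172664104597
floor outline [[ 497.26 -277.26]
 [ 519.67 -411.7 ]]
white [[ 503.37 -339.37]
 [ 505.15 -350.93]
 [ 446.55 -361.39]
 [ 444.68 -349.22]] [ 474.94 -350.23] 98.74693222474363 -80.4680853454263
blue [[ 504.29 -386.06]
 [ 505.84 -399.48]
 [ 448.31 -409.28]
 [ 449.97 -395.69]] [ 477.1  -397.63] [np.float64(55.167647053208), np.float64(13.502442074918154), np.float64(58.35854570088456), np.float64(13.681980507220096)] 10.054745738401845 9.66751557719401
```

step_arm([
  [[1.9,1.6,20],[0,0,-0.6],0],
  [[0,0,40],[0,0,0],0],
  [[0,0,30],[0,0,0],0],
  [[0,0,12],[0,0,0],0],
  [[0,0,6],[0,0,0],0],
  [[0,0,6],[0,0,0],0],
  [[0,0,0],[0,0,0],0],
])

```text
t: 12.12
position: [459.8, -304.2, 96.3]
eef_rot: [3.131, 0.259, 0.001]
ft_force: [0.4, 1.4, -1.2]
gripper_width: 0.133
grasp_force: 30.0
```

Run:
```python
from h import *
delta([459.5,-303.9,75],99.4)
w=arm.camera('wrist')[:,:,::-1];s=arm.camera('scene')[:,:,::-1]
cv2.imwrite('pics/c7.png',np.hstack([cv2.resize(w[150:300,200:400],(400,300)),cv2.resize(s[170:275,300:440],(400,300),interpolation=cv2.INTER_CUBIC)]))
```

```text
t 12.12 pos [ 459.84 -304.22   96.3 ] yhead -80.53 tilt [ 0. -0.] q6 0.80 F [ 0.37  1.43 -1.16] w 0.133 g 30.0
shift [-0.29 -0.38 21.3 ] turn 0.07
```

step_arm([
  [[0,0,6],[0,0,0],0],
  [[0,0,6],[0,0,0],0],
  [[0,0,5],[0,0,0],0],
  [[0,0,3],[0,0,0],0],
  [[0,0,0],[0,0,0],0],
])

```text
t: 12.85
position: [459.5, -304.0, 75.6]
eef_rot: [-3.13, -0.259, 0.001]
ft_force: [-0.8, 0.9, -2.4]
gripper_width: 0.127
grasp_force: 30.0
```

Run:
```python
from h import *
delta([459.5,-303.9,75],99.4)
```

```text
t 12.85 pos [ 459.47 -303.99   75.56] yhead -80.52 tilt [-0.  0.] q6 0.80 F [-0.83  0.93 -2.43] w 0.127 g 30.0
shift [ 0.05 -0.09  0.56] turn 0.08
```

step_arm([
  [[0,0,1],[0,0,0],0],
  [[0,0,0],[0,0,0],0.15],
  [[0,0,0],[0,0,0],0.25],
  [[0,0,0],[0,0,0],0.38],
  [[0,0,0],[0,0,0],0.38],
  [[0,0,-20],[0,0,0],0.38],
  [[0,0,-50],[0,0,0],0.38],
  [[0,0,-50],[0,0,0],0.38],
  [[0,0,-10],[0,0,0],0.38],
  [[0,0,0],[0,0,0],0.38],
])

```text
t: 14.1
position: [459.5, -304.0, 205.1]
eef_rot: [3.131, 0.26, 0.001]
ft_force: [0.5, -0.7, -1.2]
gripper_width: 0.38
grasp_force: 0.0
```

Run:
```python
from h import *
delta([477.1,-397.6,74],99.6)
w=arm.camera('wrist')[:,:,::-1];cv2.imwrite('pics/w8.png',w);t=arm.camera('scene')[:,:,::-1]
cv2.imwrite('pics/c8.png',np.vstack([cv2.resize(w[130:280,220:420],(784,588))]))
s=arm.camera('scene');hs=cv2.cvtColor(s,cv2.COLOR_RGB2HSV)
cv2.imwrite('pics/c8.png',np.hstack([cv2.resize(w[130:280,220:420],(400,300)),cv2.resize(t[165:270,300:440],(400,300),interpolation=cv2.INTER_CUBIC)]))
```

```text
t 14.10 pos [ 459.55 -304.05  205.08] yhead -80.52 tilt [ 0. -0.] q6 0.80 F [ 0.5  -0.72 -1.24] w 0.380 g 0.0
shift [  1.84  95.12 131.12] turn -0.12
```

View pics/c8.png

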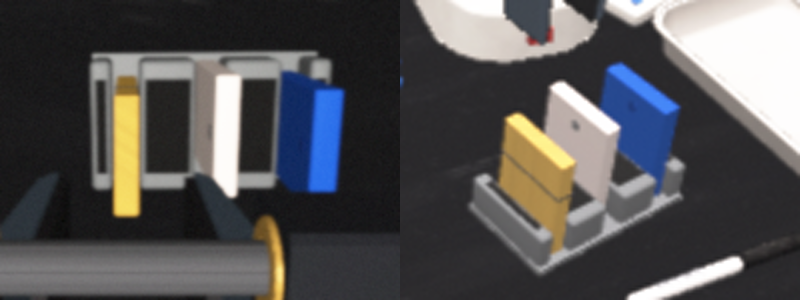

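The master stands in the empty slot, released, with white and blue untouched. Quick check of the master and blue top centres from this view.

Run:
```python
from h import *
P=arm.camera_params('wrist')
w=cv2.imread('pics/w8.png');hs=cv2.cvtColor(w,cv2.COLOR_BGR2HSV)
C=np.array([465.5,-350.1]);ang=np.radians(99.4);A=np.array([[np.cos(ang),np.sin(ang)],[-np.sin(ang),np.cos(ang)]])
for n,lo,hi in(('master',(18,100,170),(32,255,255)),('blue',(100,150,190),(125,255,255))):
    m=cv2.inRange(hs,lo,hi);m[:130]=0;m[280:]=0;m[:,:220]=0;m[:,:]=m;m[:,400:]=0
    k,l,st,ce=cv2.connectedComponentsWithStats(m);i=1+np.argmax(st[1:,4])
    r=cv2.minAreaRect(np.argwhere(l==i)[:,::-1].astype(np.float32));b=ray('wrist',cv2.boxPoints(r),91,P)[:,:2]
    print(n,r,b,b.mean(0),[round(float(np.linalg.norm(b[j]-b[j-1])),1) for j in range(4)],'rack frame',A@(b.mean(0)-C))
```

```text
master ((283.0, 207.0), (60.0, 12.0), 90.0) [[ 485.21 -293.74]
 [ 487.03 -304.66]
 [ 429.24 -314.56]
 [ 427.32 -303.07]] [ 457.2 -304. ] [58.6, 11.1, 58.6, 11.6] rack frame [46.83  0.66]
blue ((382.3934020996094, 199.4923858642578), (13.109457015991211, 49.944183349609375), 4.085616588592529) [[ 455.77 -392.79]
 [ 503.05 -384.61]
 [ 504.19 -396.68]
 [ 456.92 -405.38]] [ 479.98 -394.86] [12.6, 48.0, 12.1, 48.1] rack frame [-46.53  -6.98]
```

step_arm([
  [[1,40,0],[0,0,0],0.38],
  [[0,40,0],[0,0,0],0.38],
  [[0,15,0],[0,0,0],0.38],
  [[0,0,50],[0,0,0],0.38],
  [[0,0,50],[0,0,0],0.38],
  [[0,0,30],[0,0,0],0.38],
  [[0,0,0],[0,0,0],0],
  [[0,0,0],[0,0,0],0],
  [[0,0,0],[0,0,0],0],
  [[0,0,0],[0,0,0],0],
])

```text
t: 15.5
position: [476.9, -398.1, 76.4]
eef_rot: [3.129, 0.259, 0.003]
ft_force: [-0.6, 0.6, 1.8]
gripper_width: 0.142
grasp_force: 30.0
```

Run:
```python
from h import *
delta([476,-397.5,75],99.4)
```

```text
t 15.50 pos [ 476.91 -398.06   76.4 ] yhead -80.52 tilt [ 0. -0.] q6 0.69 F [-0.57  0.56  1.76] w 0.142 g 30.0
shift [-0.8  -0.71  1.4 ] turn 0.08
```

step_arm([
  [[0,0,-15],[0,0,0],0],
  [[0,0,-30],[0,0,0],0],
  [[0,0,-50],[0,0,0],0],
  [[0,0,-40],[0,0,0],0],
  [[4.6,-24,0],[0,0,0],0],
  [[9,-46.5,0],[0,0,0],0],
  [[9,-46.5,0],[0,0,0],0],
  [[9,-46.5,0],[0,0,0],0],
  [[9,-46.5,0],[0,0,0],0],
  [[9,-46.5,0],[0,0,0],0],
])

```text
t: 16.75
position: [481.4, -133.8, 209.2]
eef_rot: [-3.129, -0.26, 0.003]
ft_force: [0.4, -0.1, -1.1]
gripper_width: 0.148
grasp_force: 30.0
```

step_arm([
  [[9,-46.5,0],[0,0,0],0],
  [[9,-46.5,0],[0,0,0],0],
  [[9,-46.8,0],[0,0,0],0],
  [[0,0,0],[0,0,7.5],0],
  [[0,0,0],[0,0,7.6],0],
  [[0,0,0],[0,0,0],0],
  [[0,0,0],[0,0,0],0],
])

```text
t: 17.62
position: [485.8, 6.1, 209.6]
eef_rot: [-3.138, 0.151, 0.002]
ft_force: [0.4, -0.3, -1.2]
gripper_width: 0.15
grasp_force: 30.0
```

Run:
```python
from h import *
delta([487,5.5,83],84.4)
P=arm.camera_params('wrist');w=arm.camera('wrist')[:,:,::-1];cv2.imwrite('pics/w9.png',w)
np.savez('P9.npz',K=P['K'],T=P['world_from_camera'])
s=arm.camera('scene')[:,:,::-1];cv2.imwrite('pics/s9.png',s)
cv2.imwrite('pics/c9.png',cv2.resize(w[110:320,150:430],(800,600),interpolation=cv2.INTER_CUBIC))
```

```text
t 17.62 pos [485.76   6.12 209.56] yhead -95.51 tilt [-0.  0.] q6 1.66 F [ 0.43 -0.31 -1.21] w 0.150 g 30.0
shift [  1.45   0.52 126.56] turn 0.09
```

View pics/c9.png

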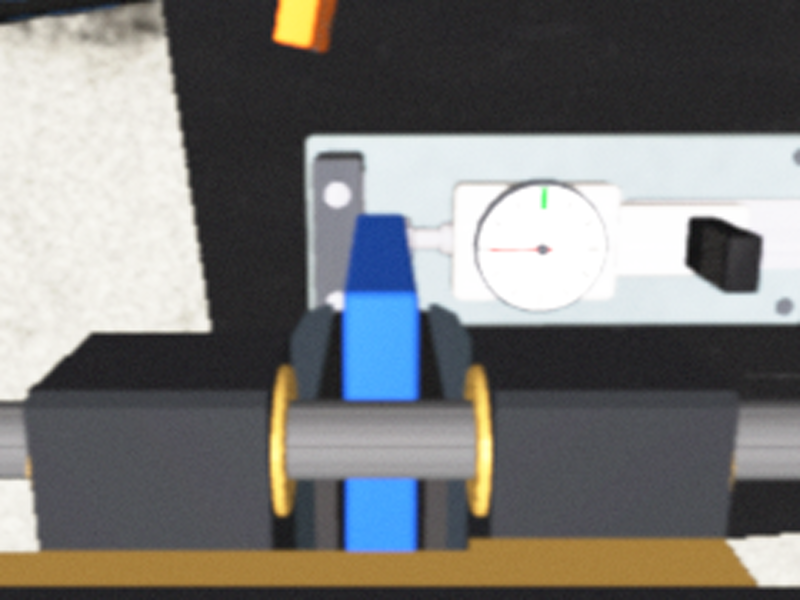

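The blue plaque is held at (380,330) in the crop. The fence top's inner edge is at column 363 and the needle is free at 9 o'clock (image rotated). Now computing the fence inner plane relative to the TCP.

Run:
```python
from h import *
d=np.load('P9.npz');P=dict(K=d['K'],world_from_camera=d['T'])
f=lambda l,z:ray('wrist',np.array(l)/2.857-.33+[150,110],z,P)[:,:2]
u=np.array([np.cos(np.radians(84.4)),np.sin(np.radians(84.4))]);v=np.array([-u[1],u[0]]);o=np.array([488.3,6.7])
w=f([(363,157),(363,205)],44);print('fence inner along (expect 6)',(w-o)@u,w)
e=f([(306,134),(306,300)],12);print('base end',(e-o)@u,'; base sides y',(f([(600,134),(600,323)],12)-o)@v)
b=f([(350,292),(418,292)],210+15);print('plaque top far edge',(b-o)@u, (b-o)@v)
c=f([(542,248)],40);print('dial centre y',(c-o)@v)
```

```text
fence inner along (expect 6) [5.76 5.84] [[519.98   9.38]
 [501.47  11.27]]
base end [30.28 31.76] ; base sides y [-37.57  45.27]
plaque top far edge [ 4.34 -7.51] [-26.89 -26.9 ]
dial centre y [5.26]
```

step_arm([
  [[0,0.7,20],[0,0,0.1],0],
  [[0,0,40],[0,0,0],0],
  [[0,0,25],[0,0,0],0],
  [[0,0,5],[0,0,0],0],
  [[0,0,5],[0,0,0],0],
  [[0,0,5],[0,0,0],0],
  [[0,0,0],[0,0,0],0],
])

```text
t: 18.6
position: [486.7, 5.2, 110.2]
eef_rot: [-3.138, 0.157, -0.001]
ft_force: [0.8, -0.6, -0.7]
gripper_width: 0.15
grasp_force: 30.0
```

Run:
```python
from h import *
delta([485.8,5.4,82],84.4)
```

```text
t 18.60 pos [486.69   5.18 110.24] yhead -95.72 tilt [0. 0.] q6 1.66 F [ 0.82 -0.56 -0.71] w 0.150 g 30.0
shift [-0.92 -0.12 28.24] turn -0.12
```

Bottom is now below the fence top with no contact force. Pressing on down gently.

step_arm([
  [[0,0,3],[0,0,0],0],
  [[0,0,3],[0,0,0],0],
  [[0,0,3],[0,0,0],0],
  [[0,0,3],[0,0,0],0],
  [[0,0,3],[0,0,0],0],
  [[0,0,3],[0,0,0],0],
  [[0,0,3],[0,0,0],0],
  [[0,0,0],[0,0,0],0],
])

```text
t: 19.6
position: [486.2, 5.5, 88.1]
eef_rot: [-3.137, 0.157, 0.001]
ft_force: [1.6, 5.6, -0.2]
gripper_width: 0.147
grasp_force: 30.0
```

Run:
```python
from h import *
delta([485.8,5.4,82],84.4)
```

```text
t 19.60 pos [486.19   5.47  88.13] yhead -95.74 tilt [-0.  0.] q6 1.66 F [ 1.59  5.59 -0.24] w 0.147 g 30.0
shift [-0.37  0.11  6.13] turn -0.14
```

step_arm([
  [[0,0,2],[0,0,0],0],
  [[0,0,2],[0,0,0],0],
  [[0,0,1],[0,0,0],0],
  [[0,0,1],[0,0,0],0],
  [[0,0,1],[0,0,0],0],
  [[0,0,0],[0,0,0],0],
])

```text
t: 20.35
position: [486.0, 5.4, 82.4]
eef_rot: [-3.137, 0.157, 0.001]
ft_force: [-2.0, 5.7, 9.2]
gripper_width: 0.15
grasp_force: 30.0
```

Bottomed (Fz ≈ 9 N). Open, wait, lift, and check.

step_arm([
  [[0,0,0],[0,0,0],0.2],
  [[0,0,0],[0,0,0],0.3],
  [[0,0,0],[0,0,0],0.4],
  [[0,0,0],[0,0,0],0.4],
  [[0,0,-20],[0,0,0],0.4],
  [[0,0,-50],[0,0,0],0.4],
  [[0,0,-50],[0,0,0],0.4],
  [[-50,0,-20],[0,0,0],0.4],
  [[-50,0,0],[0,0,0],0.4],
  [[0,0,0],[0,0,0],0.4],
])

```text
t: 21.6
position: [383.7, 15.2, 222.0]
eef_rot: [3.137, -0.156, -0.002]
ft_force: [0.9, 0.7, -0.1]
gripper_width: 0.4
grasp_force: 0.0
```

Run:
```python
from h import *
delta([485.8,5.4,82],84.4)
P=arm.camera_params('wrist');w=arm.camera('wrist')[:,:,::-1];s=arm.camera('scene')[:,:,::-1]
cv2.imwrite('pics/w10.png',w);np.savez('P10.npz',K=P['K'],T=P['world_from_camera'])
uv=np.mean(proj('wrist',[[487,5,50],[480,-60,40]],P),0);x,y=np.clip(uv-[80,60],0,[400,300]).astype(int);print(x,y)
cv2.imwrite('pics/c10.png',np.hstack([cv2.resize(w[y:y+120,x:x+160],(480,360),interpolation=cv2.INTER_CUBIC),cv2.resize(s[200:320,160:267],(320,360),interpolation=cv2.INTER_CUBIC)]))
```

```text
t 21.60 pos [383.68  15.2  221.99] yhead -95.69 tilt [-0. -0.] q6 1.68 F [ 0.86  0.71 -0.1 ] w 0.400 g 0.0
shift [102.73  -0.42 139.89] turn -0.09
232 38
```

View pics/c10.png

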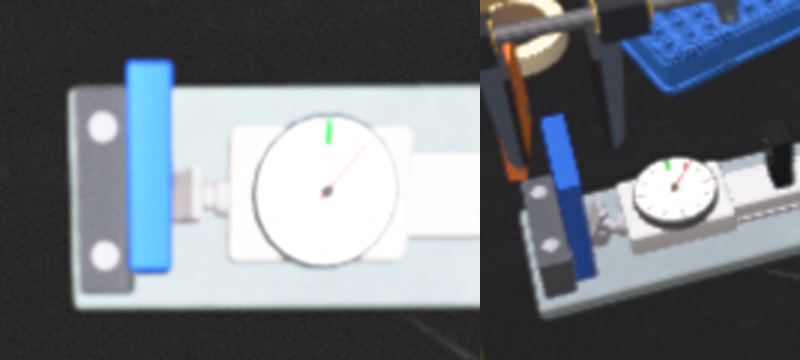

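The plaque is against the fence, needle about 37° past the green mark (spindle ≈ 5.65 mm). Numerical check of height and flatness before handing in.

Run:
```python
from h import *
d=np.load('P10.npz');P=dict(K=d['K'],world_from_camera=d['T'])
f=lambda l,z:ray('wrist',np.array(l)/3-.33+[232,38],z,P)[:,:2]
u=np.array([np.cos(np.radians(84.4)),np.sin(np.radians(84.4))]);v=np.array([-u[1],u[0]]);o=np.array([488.3,6.7])
print('cam',d['T'][:3,3],d['T'][:3,2])
w=f([(126,62),(172,62),(170,270),(130,270)],97)-o;print('along',w@u,'y',w@v)
w=f([(127,100),(132,290)],44)-o;print('fence inner',w@u)
w=f([(171,280)],12)-o;print('bottom visible',w@u)
# row profile of blue brightness along the plaque (top vs side face)
im=cv2.imread('pics/w10.png');print(im[56:132:2,281].tolist())
```

```text
cam [450.84   8.35 377.67] [-0.24  0.02 -0.97]
along [ 5.83 -7.69 -7.23  5.17] y [-26.45 -26.42  32.71  32.68]
fence inner [7.08 5.85]
bottom visible [-9.22]
[[49, 41, 37], [226, 116, 60], [255, 202, 111], [255, 209, 114], [255, 209, 115], [255, 209, 116], [255, 208, 116], [255, 209, 116], [255, 210, 116], [255, 207, 113], [255, 208, 113], [255, 205, 110], [255, 206, 112], [255, 205, 111], [255, 206, 109], [255, 208, 116], [255, 209, 114], [255, 206, 112], [255, 205, 112], [255, 202, 109], [255, 205, 110], [255, 206, 113], [255, 205, 109], [255, 205, 108], [255, 207, 112], [255, 205, 112], [255, 205, 109], [255, 202, 106], [255, 205, 110], [255, 204, 108], [255, 206, 111], [255, 204, 110], [255, 201, 107], [255, 204, 110], [255, 205, 110], [255, 188, 97], [210, 120, 79], [233, 226, 212]]
```

```bash
python3 -c "
from rig import arm
print(arm.hand_in())"
```

```text
the job is handed in; nothing more can be done
None
```

I zeroed the head on the master, stood the master in the rack's empty slot and the blue plaque flat against the fence with the spindle at about 5.65 mm, and handed the job in at about 22 s; the hand-in gave no verdict.

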